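# Unclamp a sample tray and hold it level over the scanner

### The arm

A 6-joint arm with a two-finger parallel gripper is mounted at the origin on the work surface. World frame = base frame: x ahead of the robot, y to its left, z up, the work surface at z = 0. Lengths are in m, angles in rad, forces in N, time in s.
With the tool pointing down it reaches from about 0.35 to 0.775 m from the base axis. Payload 7.3 kg.
Tool frame: the origin (TCP) lies at the very end of the fingers, on their centre line; the grasp point (between the pads) lies 19 mm behind it; z points along the fingers, y is the line along which they close (so a half turn about z gives the same grasp; the last joint's range is limited). The gripper opens to 92 mm and grips with 3 to 60 N. Pads are 19 mm wide; open, the fingers measure 130 mm over their backs; the gripper's body (75 mm by 190 mm) begins 47 mm behind the grasp point.
Start: joints at [1.104, 0.342, 1.524, -0, 1.275, -0.146], TCP at [0.166, 0.498, 0.227] pointing down, gripper open.
Joint ranges: [-2.53, 2.53], [-0.77, 2.02], [0.04, 2.7], [-1, 4.14], [0.28, 2.66], [-3.11, 3.11]. Speed limits (rad/s): [2.57, 2.57, 3.14, 3.14, 3.14, 3.14].

### API

Orientations are given as [roll, pitch, yaw] about the fixed x, y, z axes, in that order (R = Rz(yaw) Ry(pitch) Rx(roll)).
In Python, from cell import * gives the robot as it stands.
- The arm moves only by the tool step_arm, never from a script. Its argument "commands" is a list of rows, each a list of 7 numbers: the opening, from 0 (shut) to 1 (fully open), then the shift along the world's x, y, z in cm, then the turn, a rotation vector about the world's x, y, z in rad. A call has 1 to 5 rows; each row is the pose to reach, as a shift and turn from the pose commanded when the call began; what a row does not reach only later rows make up. A row lasts 1/12 s, in which the tool goes at most 41.7 mm and 7.16 degrees, less where a joint would pass 70% of its speed; a pose out of reach is approached as far as the arm can. A call with a gripper value outside its range is refused whole. The fingers move at their own pace and stop on an object; "grip_force" is the grip in N (left out, the last holds). Time passes only in rows, so rows that repeat a pose let the fingers close. It gives the time, the measured TCP pose, the force, the opening and the grip force at its end, in the units of the state.
- observe(): the state, without advancing time (a new reading comes with each control period).
- read_camera(name): name is "scene" or "top" or "wrist"; returns the picture (420x560x3 uint8, red, green, blue); there is no depth.
- camera_model(name): a dict with "vfov" (degrees; the focal length in pixels is half the picture's height over the tangent of half this angle, whatever the lens; pixels are square), "cx", "cy" (the principal point, pixels), "k1" (the pictures are not rectified: a ray, as slopes to the right and down, at radius r is drawn at 1 + k1 r^2 times it, then the intrinsics apply), "world_to_cam" (4x4, takes a point from world to camera coordinates). Camera axes: x right, y up, looking along -z (the intrinsics and any distortion apply to the point x, -y, -z); pixel columns grow to the right and rows downward; lengths in m; the calibration is good to about 2 mm. A picture is of the moment at which its call begins: read the wrist's pose just before it. camera_model takes no time and is no camera call; for the wrist camera it gives the pose at the moment of the call.
- hand_in(): hands the job in; it is judged then, once.
The state is a dict: "time": time; "qpos": joint angles; "qvel": joint speeds; "joint_efforts": joint torques, N m; "tool_pos": TCP position; "tool_rot": TCP orientation; "contact_force": force on the tool from outside, world axes, zero at the start; "torque": the same for the moment, N m; "opening": finger opening in m; "grip_force": force on a finger pad.
Only numpy, scipy, OpenCV 4.12 (cv2) and the standard library are available. Lean on these libraries where they do the work, as an engineer would, in place of code of your own. Each camera call takes 0.05 s, during which the arm holds its last target. There are 200 camera calls.

### The job

Throw the dock's clamp lever round until its pointer lies in the notch between the two small upright pins and leave it there: this frees the white sample tray. Then lift the tray by its upright grip, near level so that the loose steel ball never leaves its shallow pocket, and carry it over the flat scanner without disturbing the rack, bottle or carton. Finish while still holding it: level, still, centred about 10 cm (underside) above the scanner's glass, long side along the window's long side, either way round.

Things in the scene. Friction and masses are not known exactly. Their poses are not given: they have to be found in the camera images.
- dock: Fixed grey clamp dock. Base 200 x 106 mm, 24 mm high, with an aluminium locating rim reaching 31 mm above the table; origin on the table under the tray's centre, z up, x along the tray's long side, y towards the lever. At the side, a flat dark-grey quadrant 35 mm high spreads around the lever's pivot, with three notches in its rim (radius 95 to 115 mm).
- clamp_lever (a joint): Steel clamp lever turning level about a vertical pivot. 0 = clamped, knob arm along the dock's +y; grows clockwise seen from above (knob goes towards the dock's +x), up to 1.8 rad. Notches at 0, 0.65 and 1.3 rad; 1.3 is the release notch between the two pins. No click: friction of about 0.15 N m (2 N at the knob) keeps the lever wherever it is left.
- lever_knob (a point): Centre of the graspable part of the lever's upright black knob, a round post of 16 mm diameter, at radius 80 mm from the pivot; 75 mm above the table. The post stands 46 to 99 mm above the table, on the flat lever arm (14 mm wide, top 47 mm above the table), and turns with the lever.
- lever_pivot (a point): On the lever's vertical pivot axis, at dock (-45, 75) mm, 43 mm above the table; axes as the dock's. The lever's short keeper (45 mm from the pivot, opposite the knob) lies 3 mm above the tray's long edge and blocks it while clamped; it clears the tray above about 1.1 rad.
- release_notch (a point): The notch flanked by two upright steel pins (8 mm diameter, reaching 45 mm above the table), at the quadrant's rim 105 mm from the pivot, 35 mm above the table. With the lever released, the lever's pointer (a 5 mm wide strip beyond the knob) lies over it.
- tray_grip (a point): Centre for grasping the tray's upright grip, a plain white block 48 mm long (tray x), 14 mm thick (tray y), 50 mm high on the middle of the tray. The point is 46 mm above the tray's underside, 34 mm above its plate, 16 mm below the grip's top. Axes: x along the tray's long side towards the ball, z up.
- tray_bottom (a point): Centre of the tray's underside; axes as tray_grip. Tray: loose white plastic plate 170 x 84 x 12 mm, about 0.2 to 0.3 kg; in the dock its underside is 24 mm above the table. At the end opposite the ball stand two fixed grey tube caps, 12 mm across, 10 mm high.
- ball_pocket (a point): Centre of the floor of the tray's round ball pocket, 30 mm across and 4 mm deep, 58 mm from the tray's centre along its +x; 8 mm above the underside.
- ball_center (a point): Centre of the loose steel grinding ball, 20 mm diameter, about 33 g; lies in the pocket (10 mm above its floor) and can roll a few mm in it.
- scanner: Fixed grey flat scanner, 200 x 110 mm, 45 mm high; origin on the table under its centre, x along its long side.
- scan_window (a point): Centre of the scanner's dark glass window (150 x 70 mm, white frame), 46 mm above the table; x along the window's long side, z up.
- tube_rack: Bystander: loose white foam rack 90 x 120 mm, with orange-capped tubes to 74 mm high; origin under its centre.
- reagent: Bystander: loose amber bottle, 60 mm diameter, 130 mm high; origin under its centre.
- carton: Bystander: loose carton 70 x 110 mm, 120 mm high; origin under its centre.
Mind the look-alikes: they are no part of the job. Several things have the shape of the scanner; the one meant has the colours described above. Leave any red look-alike of the part that bears tray_grip alone.

How it is judged:
On the way, in this order (a step that is already met when the one before it is completed fails the run):
1. the lever rests in the release notch, the tray still seated in the dock (value of joint clamp_lever between 1.19 and 1.41 rad and z of tray_bottom in the frame of dock below 0.03 m and velocity of joint clamp_lever between -0.1 and 0.1 rad/s), for 0.3 s.
2. the tray is lifted clear of the dock with the ball in its pocket (z of tray_bottom in the frame of dock above 0.05 m and contact force between tray and dock below 0.1 N and distance between ball_center and ball_pocket below 0.018 m), for 0.2 s.
At the end, for the whole second after the job is handed in: Tray still gripped, carried by nothing else, at rest, tilt under 0.10 rad, underside within 30 mm of the window centre sideways and 65 to 135 mm above the glass, long sides parallel within 0.2 rad; ball in its pocket (within 18 mm of its floor centre); lever within 0.11 rad of the release notch (horizontal distance between tray_bottom and scan_window below 0.03 m and z of tray_bottom in the frame of scan_window between 0.065 and 0.135 m and angle between tray_bottom's own z axis and vertical below 0.1 rad and angle between the x axis of tray_bottom and the x axis of scan_window, either way round below 0.2 rad and distance between ball_center and ball_pocket below 0.018 m and value of joint clamp_lever between 1.19 and 1.41 rad and linear speed of tray below 0.03 m/s and angular speed of tray below 0.2 rad/s and contact force between tray and the fingers above 1 N and contact force between tray and scanner below 0.1 N and contact force between tray and dock below 0.1 N); the arm keeps its last pose, push and grip.
It fails at once if the ball leaves its pocket (distance between ball_center and ball_pocket above 0.022 m).
It fails at once if the tray is tipped more than about 25 degrees (angle between tray_bottom's own z axis and vertical above 0.45 rad).
It fails at once if the tube rack is disturbed (distance of tube_rack from where it was at the start of the episode above 0.03 m).
It fails at once if the bottle is disturbed (distance of reagent from where it was at the start of the episode above 0.03 m).
It fails at once if the carton is disturbed (distance of carton from where it was at the start of the episode above 0.03 m).
It also fails if it takes over 58 s, if anything falls off the work surface, if the arm or the gripper's body presses on something with over 40 N, if the wrist force passes 120 N, or if a joint passes its speed limit or range.

## Working session

There is one attempt and no reset: what is moved stays moved. The work goes in short steps, Python scripts to look and compute and a tool call to move; the robot and the scene stay as the last step left them, time stands still between calls to the robot, and variables do not carry over. Pictures are saved under pics/ and viewed, at most 10 in all, crops included, and the job is handed in when it is done.

Besides the shell and the picture viewer there is one more tool, called as name(argument=value, ...) on one line, values as JSON. step_arm: Moves the arm, as the interface text tells. Its arguments: {"type":"object","properties":{"commands":{"type":"array"},"grip_force":{"type":"number"}},"required":["commands"]}

```bash
mkdir -p pics
cat > h.py <<'E'
from cell import *
import numpy as np, cv2
def snap(cam,name):
    im=np.asarray(read_camera(cam)); cv2.imwrite(f'pics/{name}.png',im[:,:,::-1]); return im
def K(m):
    f=210/np.tan(np.radians(m['vfov'])/2); return f
def ray(m,u,v):
    f=K(m); d=np.array([(u-m['cx'])/f,(v-m['cy'])/f]); x=d.copy()
    for _ in range(20): x=d/(1+m['k1']*(x@x))
    T=np.array(m['world_to_cam']); R=T[:3,:3]; o=-R.T@T[:3,3]
    return o,R.T@np.array([x[0],-x[1],-1])
def at(m,u,v,z):
    o,d=ray(m,u,v); return (o+d*(z-o[2])/d[2]).round(4)
def pix(m,p):
    T=np.array(m['world_to_cam']); c=T[:3,:3]@np.array(p)+T[:3,3]
    s=np.array([c[0],-c[1]])/-c[2]; s=s*(1+m['k1']*(s@s)); return (s*K(m)+[m['cx'],m['cy']]).round(1)
E
python3 - <<'E'
from h import *
a=snap('scene','s0'); b=snap('top','t0')
for c in ('scene','top'):
    m=camera_model(c); print(c,m['vfov'],m['cx'],m['cy'],m['k1'],ray(m,280,210))
print(observe()['time'])
E
```

```text
scene 56.3240436909701 278.1699100069174 208.2791329816627 -0.02059597106239795 (array([0.96619872, 0.59874665, 1.3764163 ]), array([-0.30404455, -0.3862511 , -0.87086624]))
top 46.572450349582425 279.31316537983935 200.5140888450208 0.008072068613030713 (array([0.14686362, 0.01556241, 1.85082693]), array([ 0.1918807 , -0.00483756, -0.98159988]))
0.1
```

View pics/t0.png

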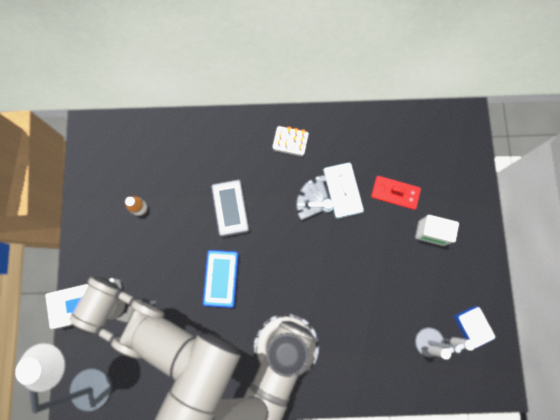

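View pics/s0.png

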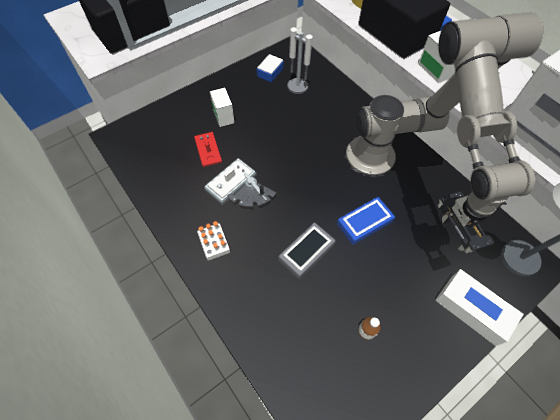

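The top view shows these candidates:
- **Scanner:** the grey one with a dark window and white frame is at (230,208). Its look-alikes are the blue one at (221,279) and the white box at (70,306).
- **Tray:** the white tray in the dock is at (343,190). The red look-alike is at (396,192).
- **Lever:** it lies near (318,205). The post stand at (430,342) could be mistaken for it.

I choose the grey scanner, the white tray and the lever beside it, and check them in one close crop.

Run:
```python
from h import *
t=cv2.imread('pics/t0.png');s=cv2.imread('pics/s0.png')
a=cv2.resize(t[155:225,290:370],(400,350),interpolation=cv2.INTER_CUBIC)
b=cv2.resize(s[150:220,200:280],(400,350),interpolation=cv2.INTER_CUBIC)
c=cv2.resize(t[170:245,200:260],(200,250),interpolation=cv2.INTER_CUBIC)
o=np.zeros((600,800,3),np.uint8);o[:350,:400]=a;o[:350,400:]=b;o[350:,:200]=c
cv2.imwrite('pics/c0.png',o)
m=camera_model('top')
for n,u,v,z in [('traycentre',343,190,.036),('scan',230.5,208,.046),('rack',291,141,.05),('bottle',138,206,.06),('carton',437,231,.06),('red',396,192,.03)]: print(n,at(m,u,v,z))
```

```text
traycentre [ 0.5715 -0.2365  0.036 ]
scan [0.5135 0.193  0.046 ]
rack [ 0.7699 -0.0449  0.05  ]
bottle [0.5298 0.5379 0.06  ]
carton [ 0.3987 -0.5709  0.06  ]
red [ 0.5583 -0.4395  0.03  ]
```

View pics/c0.png

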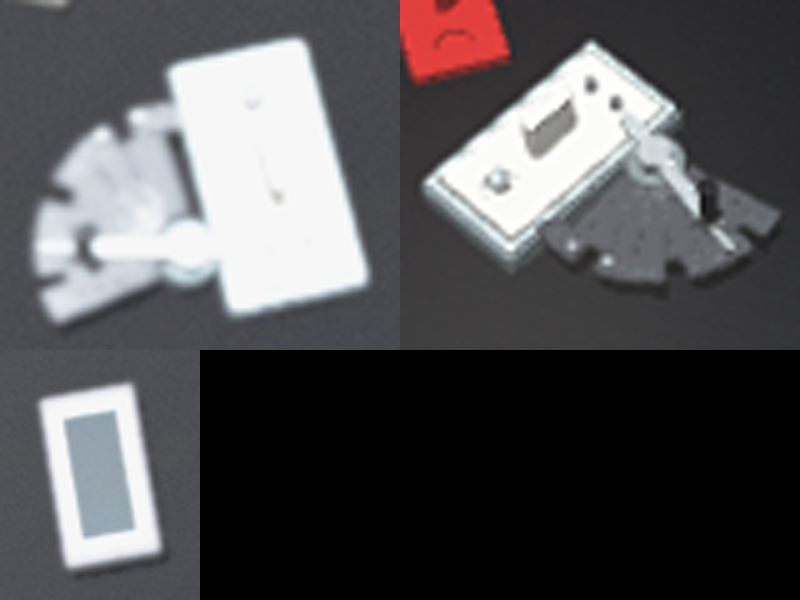

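Run:
```python
from h import *
m=camera_model('top'); s=camera_model('scene')
c=lambda x,y:(290+x/5-.4,155+y/5-.4)
cs=[(170,65),(302,38),(368,283),(230,315)]
P=np.array([at(m,*c(*q),.034) for q in cs]); print(P)
ctr=P.mean(0)[:2]; d=(P[0]+P[1]-P[2]-P[3])/2; yaw=np.arctan2(d[1],d[0]); print('dock',ctr,yaw,np.linalg.norm(d[:2]))
R=np.array([[np.cos(yaw),-np.sin(yaw)],[np.sin(yaw),np.cos(yaw)]])
piv=ctr+R@[-.045,.075]; print('piv pred',piv,'seen',at(m,*c(190,247),.05))
k=at(m,*c(88,247),.08); print('knob',k, 'r',np.linalg.norm(k[:2]-piv), 'lever', yaw+np.pi/2-np.arctan2(*(k[:2]-piv)[::-1]))
print('scene knob top',at(s,200+708/5,150+185/5,.099),'base',at(s,200+705/5,150+217/5,.047),'grip top',at(s,200+548/5,150+115/5,.086),'ptr',at(s,200+735/5,150+248/5,.043),'pin',at(s,200+607/5,150+260/5,.045),at(s,200+572/5,150+242/5,.045))
for a in (1.3,): print('notch',ctr+R@(np.array([-.045,.075])+.105*np.array([np.sin(a),np.cos(a)])))
q=lambda x,y:(200+x*.3-.3,170+y*.3-.3)
S=np.array([at(m,*q(x,y-350),.045) for x,y in [(40,398),(133,383),(162,550),(67,570)]]);d=(S[0]+S[1]-S[2]-S[3])/2
print('scan',S.mean(0),np.arctan2(d[1],d[0]),np.linalg.norm(d[:2])); print(observe()['tool_rot'])
```

```text
[[ 0.6633 -0.1673  0.034 ]
 [ 0.6815 -0.2705  0.034 ]
 [ 0.487  -0.3083  0.034 ]
 [ 0.4658 -0.2024  0.034 ]]
dock [ 0.5744   -0.237125] 0.1838689118334277 0.19936048379756707
piv pred [ 0.51644594 -0.17161678] seen [ 0.516  -0.1733  0.05  ]
knob [ 0.5123 -0.0947  0.08  ] r 0.0770284374372719 lever 0.13001942826849722
scene knob top [0.2665 0.0919 0.099 ] base [0.2601 0.0927 0.047 ] grip top [ 0.3187 -0.0394  0.086 ] ptr [0.2578 0.1272 0.043 ] pin [0.348  0.0761 0.045 ] [0.3597 0.0469 0.045 ]
notch [ 0.61077879 -0.12550482]
scan [0.517725 0.195675 0.045   ] 0.14892719017027847 0.1991544752196143
[-3.14025346e+00 -2.06021817e-04  2.82075617e+00]
```

step_arm(commands=[[1,2,-3.4,0,0,0,0.03],[1,4,-6.8,0,0,0,0.06],[1,6,-10.2,0,0,0,0.09],[1,8,-13.6,0,0,0,0.12],[1,10,-17,0,0,0,0.15]])

```text
time: 0.52
tool_pos: [0.2657, 0.3265, 0.2265]
tool_rot: [-3.141, -0.0, 2.973]
contact_force: [1.0, -0.1, -0.2]
opening: 0.0919
grip_force: 0.0
```

step_arm(commands=[[1,2,-3.4,0,0,0,0.03],[1,4,-6.8,0,0,0,0.06],[1,6,-10.2,0,0,0,0.09],[1,8,-13.6,0,0,0,0.12],[1,10,-17,0,0,0,0.15]])

```text
time: 0.93
tool_pos: [0.3658, 0.1564, 0.2267]
tool_rot: [3.141, -0.0, 3.122]
contact_force: [0.6, 1.2, -0.6]
opening: 0.0921
grip_force: 0.0
```

step_arm(commands=[[1,2,-3.4,0,0,0,0.04],[1,4,-6.8,0,0,0,0.08],[1,6,-10.2,0,0,0,0.12],[1,8,-13.6,0,0,0,0.16],[1,10,-17,0,0,0,0.2]])

```text
time: 1.35
tool_pos: [0.4659, -0.0137, 0.2265]
tool_rot: [3.141, -0.0, -2.961]
contact_force: [1.8, 0.2, 0.5]
opening: 0.0918
grip_force: 0.0
```

Run:
```python
from h import *
o=observe(); print(o['time'],o['tool_pos'],o['tool_rot'],o['qpos'],o['opening'])
m=camera_model('wrist'); im=snap('wrist','w0')
cv2.imwrite('pics/w0b.png',cv2.resize(im[:,:,::-1],(784,588),interpolation=cv2.INTER_CUBIC))
for p in [(.512,-.095,.099),(.516,-.172,.05),(.574,-.237,.086)]: print(pix(m,p))
s=camera_model('scene'); g=lambda x,y:(200+(x-400)/5-.4,150+y/5-.4)
print('scene knob top',at(s,*g(708,185),.099),'base',at(s,*g(705,217),.047),'grip top',at(s,*g(548,115),.086),'ptr',at(s,*g(735,248),.043),'pins',at(s,*g(607,260),.045),at(s,*g(572,242),.045))
```

```text
1.35 [ 0.46594225 -0.0137317   0.22654596] [ 3.14122790e+00 -3.27084149e-04 -2.96082132e+00] [-1.94254641e-01  2.34647667e-01  1.67664978e+00  2.32929239e-04
  1.23073318e+00 -1.94589999e+00] 0.09177290723904745
[174.5 238.2]
[108.6 211.2]
[ 13.3 270.7]
scene knob top [ 0.5165 -0.0942  0.099 ] base [ 0.5177 -0.0991  0.047 ] grip top [ 0.5762 -0.2309  0.086 ] ptr [ 0.514  -0.0635  0.043 ] pins [ 0.6024 -0.1134  0.045 ] [ 0.6154 -0.1436  0.045 ]
```

View pics/w0b.png

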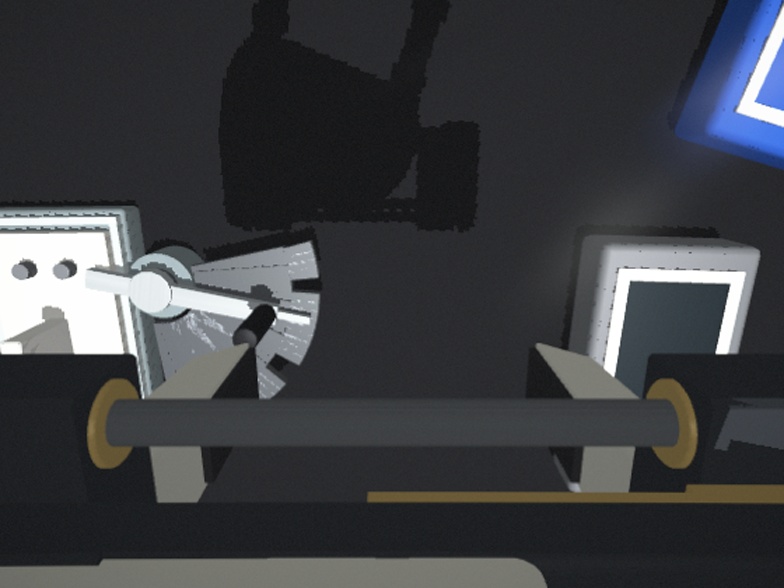

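The wrist view agrees with the estimates. The knob top is at (246,338) in the enlarged picture, where (244,333) was predicted. The pivot is at (150,290), and the pointer lies between notch 0 and the middle notch. The knob is therefore at about (0.515, -0.094).

step_arm(commands=[[1,1.7,-2.7,0,0,0,0],[1,3.4,-5.4,0,0,0,0],[1,4.9,-8.0,-1,0,0,0],[1,4.9,-8.0,-4.5,0,0,0],[1,4.9,-8.0,-8,0,0,0]])

```text
time: 1.82
tool_pos: [0.5159, -0.0934, 0.1464]
tool_rot: [-3.14, 0.003, -2.965]
contact_force: [0.3, 0.0, -1.1]
opening: 0.0918
grip_force: 0.0
```

step_arm(commands=[[1,0,0,-3,0,0,0],[1,0,0,-6,0,0,0],[1,0,0,-8.4,0,0,0],[0.1,0,0,-8.4,0,0,0],[0.1,0,0,-8.4,0,0,0]], grip_force=15)

```text
time: 2.23
tool_pos: [0.5137, -0.0913, 0.062]
tool_rot: [3.14, -0.003, -2.962]
contact_force: [-0.3, -0.3, 1.1]
opening: 0.083
grip_force: 0.0
```

step_arm(commands=[[0.1,0,0,0,0,0,0],[0.1,0,0,0,0,0,0],[0.1,0,0,0,0,0,0],[0.1,0,0,0,0,0,0]])

```text
time: 2.57
tool_pos: [0.5152, -0.0919, 0.064]
tool_rot: [-3.141, 0.002, -2.962]
contact_force: [0.2, 0.1, 0.0]
opening: 0.0561
grip_force: 0.0
```

step_arm(commands=[[0.1,0,0,0,0,0,0],[0.1,0,0,0,0,0,0],[0.1,0,0,0,0,0,0],[0.1,0,0,0,0,0,0],[0.1,0,0,0,0,0,0]])

```text
time: 2.98
tool_pos: [0.5145, -0.0918, 0.0627]
tool_rot: [-3.142, -0.0, -2.962]
contact_force: [0.4, -6.2, -0.8]
opening: 0.0227
grip_force: 4.2
```

step_arm(commands=[[0.1,0,0,0,0,0,0],[0.1,0,0,0,0,0,0],[0.1,0,0,0,0,0,0]])

```text
time: 3.23
tool_pos: [0.5152, -0.0953, 0.0627]
tool_rot: [-3.136, 0.001, -2.962]
contact_force: [-0.2, -16.5, -5.4]
opening: 0.0157
grip_force: 15.0
```

The knob is gripped: the opening is 15.7 mm on a 16 mm post. Next I swing the lever round its arc.

step_arm(commands=[[0.1,0.5,-0.3,0,0,0,0],[0.1,1.1,-0.35,0,0,0,0],[0.1,1.7,-0.45,0,0,0,0],[0.1,2.25,-0.6,0,0,0,0],[0.1,2.8,-0.75,0,0,0,0]])

```text
time: 3.65
tool_pos: [0.5419, -0.0995, 0.0626]
tool_rot: [3.141, -0.002, -2.962]
contact_force: [-6.1, -2.2, 3.0]
opening: 0.0156
grip_force: 15.0
```

step_arm(commands=[[0.1,0.6,-0.23,0,0,0,0],[0.1,1.1,-0.5,0,0,0,0],[0.1,1.6,-0.8,0,0,0,0],[0.1,2.1,-1.15,0,0,0,0],[0.1,2.6,-1.5,0,0,0,0]])

```text
time: 4.07
tool_pos: [0.5693, -0.113, 0.0627]
tool_rot: [3.14, 0.001, -2.962]
contact_force: [0.2, 4.7, 2.4]
opening: 0.0156
grip_force: 15.0
```

step_arm(commands=[[0.1,0.45,-0.45,0,0,0,0],[0.1,0.85,-0.9,0,0,0,0],[0.1,1.2,-1.4,0,0,0,0],[0.1,1.5,-1.9,0,0,0,0],[0.1,1.7,-2.2,0,0,0,0]])

```text
time: 4.48
tool_pos: [0.5878, -0.1349, 0.0628]
tool_rot: [3.14, 0.004, -2.962]
contact_force: [3.8, 7.1, 1.0]
opening: 0.0155
grip_force: 15.0
```

step_arm(commands=[[0.1,0.2,-0.35,0,0,0,0],[0.1,0.2,-0.35,0,0,0,0],[0.1,0.2,-0.35,0,0,0,0],[0.1,0.2,-0.35,0,0,0,0]])

```text
time: 4.82
tool_pos: [0.5899, -0.1391, 0.0628]
tool_rot: [-3.141, 0.005, -2.962]
contact_force: [5.9, 3.6, -2.0]
opening: 0.0156
grip_force: 15.0
```

Run:
```python
from h import *
o=observe(); print(o['tool_pos'],o['contact_force'])
w=snap('wrist','w1'); s=snap('scene','s1')
a=cv2.resize(w[100:400,0:400],(400,300)); b=cv2.resize(s[160:220,200:280],(400,300),interpolation=cv2.INTER_CUBIC)
o=np.hstack([w[100:400,:400],b]); cv2.imwrite('pics/c1.png',o[:,:,::-1])
```

```text
[ 0.58986006 -0.13909545  0.06277997] [ 5.89512449  3.57131    -2.01728799]
```

View pics/c1.png

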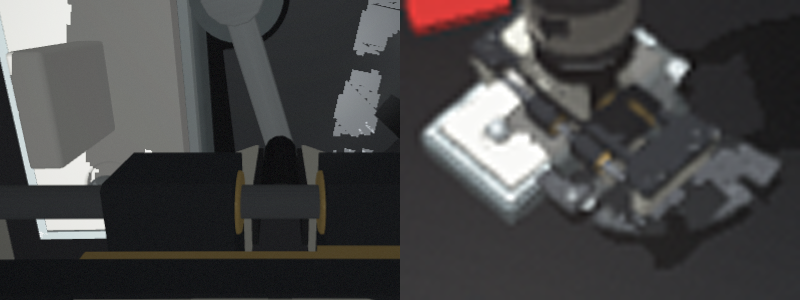

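The lever knob sits between the finger pads in the wrist view, and the measured arc gives a lever angle of about 1.30. I release the knob, rise and check.

step_arm(commands=[[0.5,0,0,0,0,0,0],[0.5,0,0,0,0,0,0],[0.5,0,0,0,0,0,0],[0.5,0,0,0,0,0,0],[0.5,0,0,0,0,0,0]])

```text
time: 5.33
tool_pos: [0.5875, -0.14, 0.0627]
tool_rot: [-3.142, 0.0, -2.963]
contact_force: [-0.1, 0.8, 0.9]
opening: 0.0431
grip_force: 0.0
```

step_arm(commands=[[0.6,0,0,2,0,0,0],[0.7,0,0,5,0,0,0],[0.8,0,0,8,0,0,0],[0.8,-2.5,0,11,0,0,0],[0.8,-6,0,13,0,0,0]])

```text
time: 5.75
tool_pos: [0.5293, -0.1404, 0.1952]
tool_rot: [-3.139, 0.004, -2.962]
contact_force: [-0.3, -0.4, 1.1]
opening: 0.0721
grip_force: 0.0
```

step_arm(commands=[[0.8,-3,-1,1,0,0,0],[0.8,-6,-2,2,0,0,0],[0.8,-6,-2,2,0,0,0],[0.8,-6,-2,2,0,0,0]])

```text
time: 6.08
tool_pos: [0.4669, -0.1604, 0.2139]
tool_rot: [-3.14, 0.002, -2.964]
contact_force: [0.2, -0.1, 0.3]
opening: 0.0731
grip_force: 0.0
```

Run:
```python
from h import *
o=observe(); print(o['time'],o['tool_pos'],o['contact_force'])
m=camera_model('wrist'); w=snap('wrist','w2')
cv2.imwrite('pics/w2b.png',cv2.resize(w[:,:,::-1],(784,588),interpolation=cv2.INTER_CUBIC))
for p in [(.588,-.139,.099),(.5175,-.1745,.05),(.574,-.237,.086),(.61,-.128,.045)]: print(pix(m,p)*1.4)
```

```text
6.0833 [ 0.46694792 -0.16042007  0.21390056] [ 0.21561478 -0.08144392  0.31327413]
[390.88 478.24]
[357.84 337.26]
[242.9  423.36]
[400.4  460.46]
```

View pics/w2b.png

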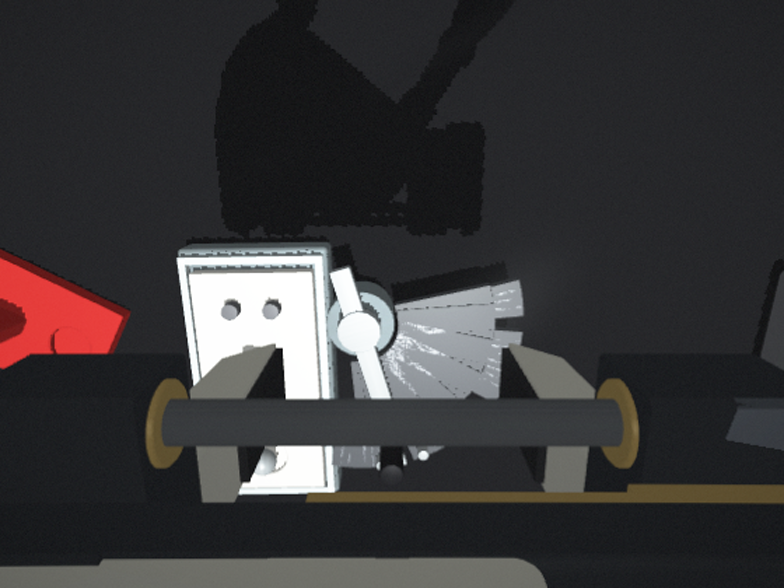

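The knob shows at (391,475), with (391,478) predicted, and one pin at (423,455). The other pin is hidden behind the knob. I back off 9 cm to see the pointer between the pins.

step_arm(commands=[[0.8,-3,-0.5,1,0,0,0],[0.8,-6,-1,2,0,0,0],[0.8,-9,-1.5,3,0,0,0],[0.8,-9,-1.5,3,0,0,0],[0.8,-9,-1.5,3,0,0,0]])

```text
time: 6.55
tool_pos: [0.3779, -0.175, 0.243]
tool_rot: [-3.141, 0.001, -2.963]
contact_force: [-0.3, -1.0, -0.2]
opening: 0.0734
grip_force: 0.0
```

Run:
```python
from h import *
o=observe(); print(o['time'],o['tool_pos'])
m=camera_model('wrist'); w=snap('wrist','w3'); np.save('m3.npy',m,allow_pickle=True)
u,v=pix(m,(.575,-.2,.04)).astype(int); print(u,v)
x0=max(0,u-130);y0=max(0,v-130); c=w[y0:y0+195,x0:x0+260]; print(x0,y0)
cv2.imwrite('pics/w3b.png',cv2.resize(c[:,:,::-1],None,fx=3,fy=3,interpolation=cv2.INTER_CUBIC))
```

```text
6.55 [ 0.37794562 -0.17503502  0.24300237]
228 344
98 214
```

View pics/w3b.png

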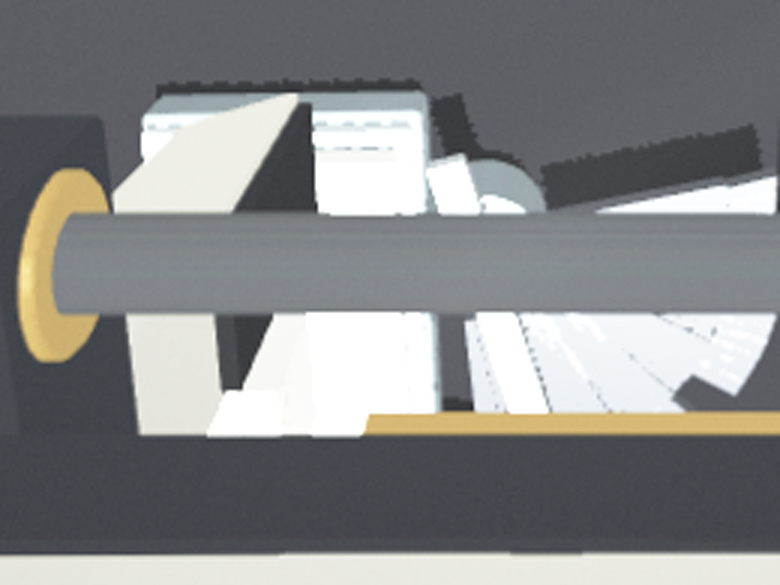

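The pins are hidden again, but the lever arm's edges and the dock's edge are visible. I back-project the lever centre line through (448,163), (495,315) and (526,411), and the dock edge.

```bash
python3 - <<'E'
from h import *
m=np.load('m3.npy',allow_pickle=True).item()
g=lambda x,y:(98+(x+.5)/3-.5,214+(y+.5)/3-.5)
A=np.array([at(m,*g(*p),.047) for p in [(448,163),(495,315),(526,411)]]);print(A)
B=np.array([at(m,*g(*p),.031) for p in [(422,110),(437,405)]]);print(B)
a=lambda p,q:np.arctan2(*(q-p)[:2][::-1])
print('lever',a(A[0],A[2]),a(A[0],A[1]),a(A[1],A[2]),'dock',a(*B))
# w2: keeper, arm
E
python3 - <<'E'
import sys; sys.path.insert(0,'.')
from h import *
m=camera_model('top'); 
cv2.imwrite('pics/t1.png',cv2.resize(np.asarray(read_camera('top'))[140:240,280:380,::-1],(600,600),interpolation=cv2.INTER_CUBIC))
E
```

```text
[[ 0.4726 -0.1933  0.047 ]
 [ 0.5303 -0.1667  0.047 ]
 [ 0.5691 -0.1482  0.047 ]]
[[ 0.4609 -0.2062  0.031 ]
 [ 0.5845 -0.1818  0.031 ]]
lever 0.4371943103879401 0.4319680702014921 0.4449193098794104 dock 0.19490490497513127
```

View pics/t1.png

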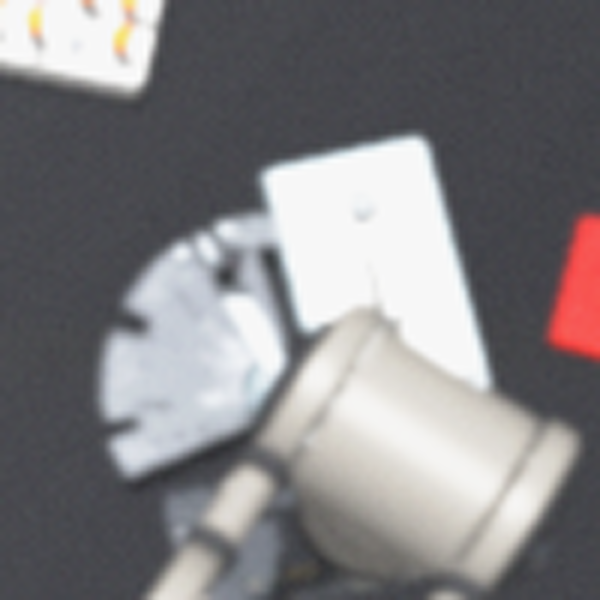

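In the top view the pointer at (205,247) lies between the pins at (185,245) and (225,232). The lever is at about 1.32 rad, so it is in the notch. The tray grip is at about (0.575, -0.238), and the dock edge measurement agrees with that. I go to it now.

step_arm(commands=[[0.6,4,-1.3,0,0,0,0],[0.6,8,-2.6,0,0,0,0],[0.6,12,-3.8,-2,0,0,0],[0.6,16,-5.1,-4,0,0,0],[0.6,19.7,-6.3,-5,0,0,0]])

```text
time: 7.07
tool_pos: [0.5689, -0.2344, 0.1919]
tool_rot: [3.139, -0.002, -2.961]
contact_force: [0.7, -1.4, 0.3]
opening: 0.0557
grip_force: 0.0
```

step_arm(commands=[[0.6,0,0,-2,0,0,0.01],[0.6,0,0,-4,0,0,0.01],[0.6,0,0,-6,0,0,0.01],[0.6,0,0,-6,0,0,0.01],[0.6,0,0,-6,0,0,0.01]])

```text
time: 7.48
tool_pos: [0.5669, -0.2342, 0.1332]
tool_rot: [3.139, -0.003, -2.951]
contact_force: [0.1, 0.6, 0.3]
opening: 0.0555
grip_force: 0.0
```

Run:
```python
from h import *
o=observe(); print(o['time'],o['tool_pos'],o['contact_force'],o['opening'])
m=camera_model('wrist'); w=snap('wrist','w4')
R=pix(m,(.575,-.238,.086)); print(R*1.4)
cv2.imwrite('pics/w4b.png',cv2.resize(w[:,:,::-1],(784,588)))
```

```text
7.4833 [ 0.56692038 -0.23421027  0.13321324] [0.07459729 0.57549793 0.30287646] 0.055515339828287914
[378.56 345.94]
```

View pics/w4b.png

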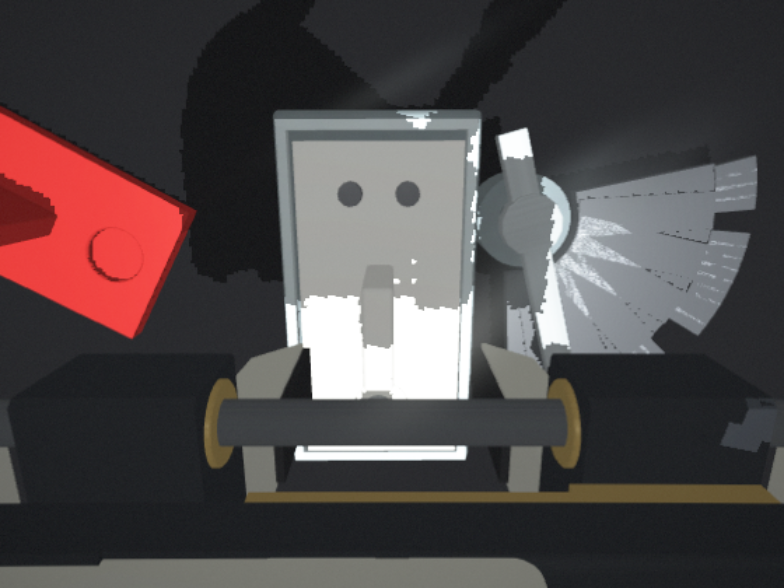

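In the wrist view the grip's top is centred near (378,342), with (378.6,346) predicted, and the ball is at (377,398) in its pocket. The estimate holds, so I correct by (+0.8, -0.4) cm and descend.

step_arm(commands=[[0.6,0.8,-0.4,0,0,0,0],[0.6,0.8,-0.4,-2.5,0,0,0],[0.6,0.8,-0.4,-5,0,0,0],[0.6,0.8,-0.4,-7,0,0,0],[0.6,0.8,-0.4,-7.9,0,0,0]])

```text
time: 7.95
tool_pos: [0.5746, -0.2388, 0.0552]
tool_rot: [3.141, -0.001, -2.952]
contact_force: [-0.1, -0.0, -0.6]
opening: 0.0553
grip_force: 0.0
```

step_arm(commands=[[0.45,0,0,0,0,0,0],[0.4,0,0,0,0,0,0],[0.35,0,0,0,0,0,0],[0.3,0,0,0,0,0,0],[0.25,0,0,0,0,0,0]], grip_force=25)

```text
time: 8.37
tool_pos: [0.5754, -0.2396, 0.0577]
tool_rot: [-3.14, 0.002, -2.952]
contact_force: [0.8, -0.1, -0.4]
opening: 0.0265
grip_force: 0.0
```

step_arm(commands=[[0.22,0,0,0,0,0,0],[0.19,0,0,0,0,0,0],[0.16,0,0,0,0,0,0],[0.14,0,0,0,0,0,0],[0.12,0,0,0,0,0,0]])

```text
time: 8.78
tool_pos: [0.5747, -0.2392, 0.0563]
tool_rot: [3.141, 0.0, -2.952]
contact_force: [-0.3, 0.2, 1.9]
opening: 0.0139
grip_force: 25.0
```

step_arm(commands=[[0.05,0,0,0,0,0,0],[0.05,0,0,0,0,0,0],[0.05,0,0,0,0,0,0],[0.05,0,0,0,0,0,0]])

```text
time: 9.12
tool_pos: [0.5747, -0.2391, 0.0563]
tool_rot: [3.141, 0.0, -2.952]
contact_force: [-0.5, 1.4, 3.1]
opening: 0.0138
grip_force: 25.0
```

step_arm(commands=[[0.05,0,0,0,0,0,0],[0.05,0,0,0.3,0,0,0],[0.05,0,0,0.8,0,0,0],[0.05,0,0,1.5,0,0,0],[0.05,0,0,2.3,0,0,0]], grip_force=40)

```text
time: 9.53
tool_pos: [0.5745, -0.2392, 0.0794]
tool_rot: [3.141, -0.001, -2.952]
contact_force: [0.6, -0.7, -2.3]
opening: 0.0137
grip_force: 40.0
```

step_arm(commands=[[0.05,0,0,1,0,0,0],[0.05,0,0,2,0,0,0],[0.05,0,0,3,0,0,0],[0.05,0,0,4,0,0,0],[0.05,0,0,5,0,0,0]])

```text
time: 9.95
tool_pos: [0.5748, -0.2392, 0.1306]
tool_rot: [-3.141, 0.0, -2.952]
contact_force: [0.3, -0.2, -2.2]
opening: 0.0138
grip_force: 40.0
```

step_arm(commands=[[0.05,0,0,1,0,0,0],[0.05,0,0,2,0,0,0],[0.05,0,0,3,0,0,0],[0.05,0,0,3.7,0,0,0],[0.05,0,0,4,0,0,0]])

```text
time: 10.37
tool_pos: [0.5752, -0.2395, 0.1708]
tool_rot: [-3.14, 0.002, -2.952]
contact_force: [-0.1, 0.2, -2.5]
opening: 0.0138
grip_force: 40.0
```

Run:
```python
from h import *
o=observe(); print(o['time'],o['tool_pos'],o['tool_rot'],o['contact_force'],o['torque'],o['opening'],o['grip_force'])
m=camera_model('wrist'); w=snap('wrist','w5'); t=snap('scene','s5')
o=np.hstack([w[60:400,80:480],cv2.resize(t[120:222,200:320],(400,340),interpolation=cv2.INTER_CUBIC)]); cv2.imwrite('pics/c5.png',o[:,:,::-1])
```

```text
10.3667 [ 0.57516557 -0.23945882  0.17076216] [-3.14039006e+00  1.51984976e-03 -2.95235618e+00] [-0.0899173   0.20533637 -2.50264239] [-0.00036536  0.06067106  0.00410974] 0.01377498789664397 39.99703645706177
```

View pics/c5.png

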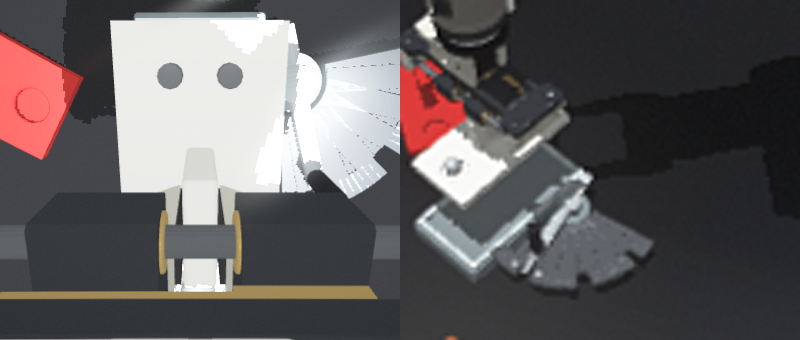

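The tray is lifted level. The ball is in its pocket at (452,163) in the scene crop, the dock below is empty, and the lever is still at the pins. Next I refine the scanner centre numerically.

Run:
```python
from h import *
for n,f,roi,ctr in (('top','t0',(170,245,200,260),(230,208)),('scene','s0',(215,285,270,345),(307,249))):
    m=camera_model(n); im=cv2.imread(f'pics/{f}.png').astype(int)
    y0,y1,x0,x1=roi; c=im[y0:y1,x0:x1]; g=c.min(2); print(n,g[ctr[1]-y0,ctr[0]-x0],g.max())
    w=(g>0.75*g.max()).astype(np.uint8)
    k,l,st,_=cv2.connectedComponentsWithStats(w); i=1+np.argmax(st[1:,4])
    pts=np.argwhere(l==i)[:,::-1]+[x0,y0]
    W=np.array([at(m,*p,.046)[:2] for p in pts],np.float32)
    (cx,cy),(a,b),an=cv2.minAreaRect(W*1000); print(len(pts),cx,cy,a,b,an)
```

```text
top 150 247
865 517.90771484375 197.14356994628906 195.61358642578125 105.90467071533203 8.606801986694336
scene 47 255
283 515.2835693359375 193.48001098632812 169.03221130371094 88.50833892822266 7.985467910766602
```

step_arm(commands=[[0.05,0,0.3,0.3,0,0,0],[0.05,-0.1,1,0.8,0,0,0],[0.05,-0.3,2.1,1.3,0,0,0],[0.05,-0.5,3.6,1.7,0,0,0],[0.05,-0.8,5.4,2,0,0,0]])

```text
time: 10.88
tool_pos: [0.5665, -0.1839, 0.1897]
tool_rot: [-3.142, 0.0, -2.953]
contact_force: [-0.9, 1.1, -1.4]
opening: 0.0136
grip_force: 40.0
```

step_arm(commands=[[0.05,-0.3,2,0,0,0,0],[0.05,-0.6,4,0,0,0,0],[0.05,-0.9,6,0,0,0,0],[0.05,-1.2,8,0,0,0,0],[0.05,-1.5,10,0,0,0,0]])

```text
time: 11.3
tool_pos: [0.5508, -0.0824, 0.1896]
tool_rot: [3.141, 0.0, -2.951]
contact_force: [-1.0, -0.1, -2.0]
opening: 0.0137
grip_force: 40.0
```

step_arm(commands=[[0.05,-0.3,2,0,0,0,-0.01],[0.05,-0.6,4,0,0,0,-0.02],[0.05,-0.9,6,0,0,0,-0.03],[0.05,-1.2,8,0,0,0,-0.04],[0.05,-1.5,10,0,0,0,-0.04]])

```text
time: 11.72
tool_pos: [0.5355, 0.0174, 0.1896]
tool_rot: [3.141, 0.0, -2.992]
contact_force: [-0.2, -0.1, -2.4]
opening: 0.0135
grip_force: 40.0
```

step_arm(commands=[[0.05,-0.2,2,0,0,0,0],[0.05,-0.4,4,0,0,0,0],[0.05,-0.6,6,0,0,0,0],[0.05,-0.9,8,-0.1,0,0,0],[0.05,-1.1,10,-0.3,0,0,0]])

```text
time: 12.13
tool_pos: [0.5243, 0.1172, 0.1868]
tool_rot: [3.141, 0.001, -2.991]
contact_force: [0.0, -0.1, -2.8]
opening: 0.0141
grip_force: 40.0
```

step_arm(commands=[[0.05,-0.3,2,-0.2,0,0,0],[0.05,-0.5,3.8,-0.4,0,0,0],[0.05,-0.7,5.4,-0.6,0,0,0],[0.05,-0.8,6.6,-0.8,0,0,0],[0.05,-0.9,7.4,-0.8,0,0,0]])

```text
time: 12.55
tool_pos: [0.5154, 0.1909, 0.1781]
tool_rot: [3.141, -0.0, -2.99]
contact_force: [-0.8, -0.1, -2.4]
opening: 0.0136
grip_force: 40.0
```

step_arm(commands=[[0.05,0,0.4,0,0,0,0],[0.05,0,0.4,0,0,0,0],[0.05,0,0.4,0,0,0,0],[0.05,0,0.4,0,0,0,0],[0.05,0,0.4,0,0,0,0]])

```text
time: 12.97
tool_pos: [0.5169, 0.192, 0.1783]
tool_rot: [-3.142, 0.0, -2.993]
contact_force: [-0.2, 0.2, -1.6]
opening: 0.014
grip_force: 40.0
```

step_arm(commands=[[0.05,0,0,0,0,0,0],[0.05,0,0,0,0,0,0],[0.05,0,0,0,0,0,0],[0.05,0,0,0,0,0,0],[0.05,0,0,0,0,0,0]])

```text
time: 13.38
tool_pos: [0.5167, 0.1927, 0.1782]
tool_rot: [3.141, 0.0, -2.993]
contact_force: [0.6, -0.5, -2.7]
opening: 0.014
grip_force: 40.0
```

Run:
```python
from h import *
o=observe(); print(o['time'],o['tool_pos'],o['tool_rot'],o['contact_force'],np.abs(o['qvel']).max(),o['opening'],o['grip_force'])
# tray outline seen by the wrist, before (w5) and now: same picture region -> no slip
a=cv2.imread('pics/w5.png').astype(int); b=snap('wrist','w6')[:,:,::-1].astype(int)
for im in (a,b):
    g=im[60:250,170:385].mean(2); d=(g<150)[60:90,30:160] if 0 else g
    c=cv2.HoughCircles(g.astype(np.uint8),cv2.HOUGH_GRADIENT,1,30,param1=80,param2=12,minRadius=9,maxRadius=17); print(None if c is None else c[0][:3])
t=snap('top','t6')[150:230,290:350]; k=cv2.imread('pics/t1.png')
```

```text
13.3833 [0.51674295 0.19269714 0.17820942] [ 3.14148477e+00  5.00554667e-05 -2.99253963e+00] [ 0.55153512 -0.47470046 -2.73209929] 0.001913494826718631 0.014037305678138386 39.99701499938965
[[ 79.5  75.5  12.7]
 [139.5  75.5  12.5]]
[[139.5  75.5  12.5]
 [ 79.5  74.5  13. ]]
```

The tray caps appear at the same pixels as just after the lift, so nothing has slipped. The tray is still, level and centred over the window, so I hand in.

```bash
python3 -c "
from cell import *
print(hand_in())"
```

```text
the job is handed in; nothing more can be done
None
```

I handed the job in at about 13.4 s. By my measurements the lever is in the release notch (about 1.32 rad), and the tray is held level and still over the scanner, a few mm off the window's centre, with its underside about 10 cm above the glass. I last saw the ball in its pocket just after the lift, and `hand_in()` returned no verdict.

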